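# Load and start the jar shaker

### The arm

A 6-joint arm with a two-finger parallel gripper is mounted at the origin on a cart in front of the work surface, level with it; the furniture and walls round the work are solid. World frame = base frame: x ahead of the robot, y to its left, z up, the work surface at z = 0. Lengths are in m, angles in rad, forces in N, time in s.
With the tool pointing down it reaches from about 0.2 to 0.875 m from the base axis. Payload 3.4 kg.
Tool frame: the origin (TCP) lies between the finger pads; the fingertips stand 25 mm ahead of it and the grasp point (between the pads) lies 6 mm ahead of it (r.nose_length is the z of the fingertips in the tool frame, in m); z points along the fingers, y is the line along which they close (so a half turn about z gives the same grasp; the last joint's range is limited). The gripper opens to 94 mm and grips with 3 to 60 N. Pads are 16 mm wide; open, the fingers measure 119 mm over their backs; the gripper's body (75 mm by 177 mm) begins 78 mm behind the grasp point.
Start: joints at [-1.279, 0.276, 1.505, -0, 1.361, -0.121], TCP at [0.231, -0.527, 0.23] pointing down, gripper open.
Joint ranges: [-2.89, 2.89], [-0.75, 2.08], [0.22, 2.7], [-1.18, 4.32], [0.11, 2.71], [-2.7, 2.7]. Speed limits (rad/s): [2.57, 2.57, 3.14, 3.14, 3.14, 3.14].

### API

Orientations are given as a unit quaternion [w, x, y, z].
In Python, from plant import r, gripper_to, inverse_kinematics, vision, models, telemetry gives the robot as it stands. Calls block until the motion is done:
- r.move_to(position, orientation): joint-space move of the TCP to a pose.
- r.move_l(position, rot=None, vel=0.15, guard=None): straight line of the TCP; rot=None keeps the orientation; vel is the mean speed in m/s. With guard (N) it stops when the force on the tool has changed by that much, and returns True; else False.
- r.movej(angles): joint-space move.
- gripper_to(opening, f_grip=None): finger opening in m; f_grip is the grip in N (None keeps the last); returns when the fingers have stopped.
- r.hold(seconds).
- inverse_kinematics(position, orientation): joint angles nearest the present ones, or None.
- vision.snapshot(name): name is "side" or "top"; returns the picture (400x640x3 uint8, red, green, blue); there is no depth.
- vision.get_calibration(name): a dict with "fx", "fy", "cx", "cy" (pixels), "position" and "orientation" of the camera in the world. Camera axes: x right, y down, z forward; pixel columns grow to the right and rows downward; lengths in m; the calibration is good to about 2 mm. A picture is of the moment at which its call begins. get_calibration takes no time and is no camera call.
A pose or a line that the arm cannot do raises r.PlanningError and nothing moves.
- r.sign_off(): hands the job in; it is judged then, once.
Trained networks look in the newest picture that a camera, given by its name, has taken for a name from the list of things; names that differ only in an ending like _2 or _b are one class to them, and where a whole thing is asked for, a point or a joint stands for the part that bears it (a point fixed in the world has none). Each returns a list of dicts, best first, with "score" (0 to 1); they miss things now and then, are a little off and sometimes report something else, mostly with a low value. They report only what shows in the picture. A call takes as long as a camera call.
- models.boxes_of(thing, camera): "at" ([x, y, z] in m, in world coordinates, good to about 4 mm: the middle of the surface that is visible of it).
- models.regions_of(thing, camera): "pixels" (400x640 bool, what is visible of it).
- models.mark_of(thing, camera): "at" ([x, y, z] in m, in world coordinates, good to about 4 mm: a listed point, or the origin of a listed thing).
Readings, each from a call of its own:
- telemetry.current_t(): time.
- telemetry.current_joints(): joint angles.
- telemetry.current_dq(): joint speeds.
- telemetry.current_joint_efforts(): joint torques, N m.
- telemetry.current_ee_pos(): TCP position.
- telemetry.current_tool_rot(): TCP orientation.
- telemetry.current_wrist_force(): force on the tool from outside, world axes, zero at the start.
- telemetry.current_torque(): the same for the moment, N m.
- telemetry.current_opening(): finger opening in m.
- telemetry.current_finger_force(): force on a finger pad.
Only numpy, scipy, OpenCV 4.12 (cv2) and the standard library are available. Lean on these libraries where they do the work, as an engineer would, in place of code of your own. Each camera call takes 0.05 s, during which the arm holds its last target. There are 200 camera calls.

### The job

The jar shaker on the table was left running on its middle key: first switch it off with the left key, flip its cam lever open and draw the clamp bar forward. Stand every white spice jar from the table upright in the bay behind the bar, side by side, push the bar back until it holds all of them against the back fence, and flip the lever over to lock it. Only then start the shaker with the right key, leaving the small creamer pod, the drink can, the mug, the scissors and the teaspoon where they are.

Things in the scene. Friction and masses are not known exactly. Their poses are not given: they have to be found in the camera images.
- jar_shaker: Fixed grey machine, 190 mm deep (its x, away from the robot), 275 mm wide (its y, to the left), yawed a few degrees; origin at table height. Deck 24 mm up, x -115..75, y -145..130 mm. Keys on a black console (top 45 mm up) at the front left; guide rod along x at y -118 mm, end posts 66 mm tall; jar bay on the deck between bar and fence, from the rod to a steel cheek (y +117, 63 mm tall).
- bay1 (a point): Left of three good places for a jar: on the deck, midway between the fence and the fully forward bar (shaker frame x 9, y +80 mm), 70 mm from the next. Here a jar has 25 mm free before and behind it for the fingers. A jar need not stand exactly here.
- bay2 (a point): Middle place for a jar, on the deck (x 9, y +10 mm in the shaker frame).
- bay3 (a point): Right place for a jar, on the deck (x 9, y -60 mm in the shaker frame).
- clamp_bar (a joint): Slide of the bar, m: 0 fully forward, to 0.062 at the back (shaker's +x). An upright plate 12 mm thick across the bay, 28 to 74 mm above the table; its rear face is 106 mm minus this value from the fence, so jars are held at about 0.050. Lever open: slides with 3 to 4 N, stays where left, pushes standing jars along. Lever locked: the cam grips the rod.
- bar_knob (a point): Centre of the black upright knob on the bar's front (a cylinder 20 mm across, 37 mm tall, this point 17 mm below its top and 70 mm above the table), 30 mm in front of the bar's middle plane, so 14 mm clear of the plate; it moves with the bar. Pinch it from above, fingers left and right of it, and push or pull along the shaker's x.
- cam_lever (a joint): Cam lever on the bar's right end, rad: 0 open (nearly upright, leaning 0.15 towards the shaker's +y), 1.45 locked (leaning 1.30 towards -y, out to the right). Turns about an axis along the shaker's x. It is driven away from its middle (0.72) with 2 to 4 N at the grip and stays at either end; from about 1.1 the cam bites and the lever must be pressed on firmly to reach 1.45.
- lever_grip (a point): Point on the lever arm where to grip it, 55 mm from the pivot. The arm is 14 mm wide (along the shaker's x), 10 mm thick, and ends 71 mm from the pivot (137 mm above the table when open: carry jars over it). Pinched from above across its 14 mm width it turns freely between the fingers as they follow the arc.
- lever_pivot (a point): Pivot of the cam lever, 66 mm above the table; it moves with the bar.
- key_left (a joint): Travel of the left key (off), m: 0 up, 0.010 fully down. The three keys are interlocked: exactly one is down, and pressing another about half way makes it snap down and the earlier one pop up. Needs about 4 N.
- key_mid (a joint): Travel of the middle key, m: 0 up, 0.010 down. It is down at the start.
- key_right (a joint): Travel of the right key, m: 0 up, 0.010 down.
- key_left_top (a point): Centre of the top of the left key, a white cap 30 mm (x) by 28 mm (y); moves with it: 59 mm above the table when up, 49 mm when down, always above the console's top. Key centres are 40 mm apart along the shaker's y.
- key_mid_top (a point): Centre of the top of the middle key, same shape.
- key_right_top (a point): Centre of the top of the right key, same shape.
- jar1_mid (a point): Squat white spice jar with a wooden lid, a cylinder 56 mm across and 62 mm tall, about 0.16 kg; the point is its centre, half-way up (31 mm), its z axis points to the lid. It starts standing on the table in front of the shaker. Two or three of the three jars are there.
- jar2_mid (a point): Squat white spice jar with a wooden lid, a cylinder 56 mm across and 62 mm tall, about 0.16 kg; the point is its centre, half-way up (31 mm), its z axis points to the lid. It starts standing on the table in front of the shaker. Two or three of the three jars are there.
- jar3_mid (a point): Squat white spice jar with a wooden lid, a cylinder 56 mm across and 62 mm tall, about 0.16 kg; the point is its centre, half-way up (31 mm), its z axis points to the lid. It starts standing on the table in front of the shaker. Two or three of the three jars are there.
- office_scissors: Blue scissors lying at the left, a bystander.
- tea_spoon: Steel teaspoon lying behind the shaker on the right, a bystander.
- black_mug: Black mug standing behind the shaker, a bystander.
- fence_face (a point): Middle of the front face of the fixed back fence, an upright plate across the far side of the bay (shaker frame x +62, y +10 mm, 50 mm up; its top is 74 mm above the table).
- creamer_pod: Small white creamer pod standing in the row of jars, 37 mm across and 21 mm tall; not a spice jar, stays where it is. Origin at the centre of its underside.
- drink_can: Tall printed drink can at the left, 53 mm across, 134 mm tall, a bystander. Origin at the centre of its underside.

How it is judged:
By the outcome, as a careful person would: the job done as asked, in the order asked, and still so for the second after the job is handed in, with the robot touching nothing.
Of jar1, jar2, jar3 only 2 to 3 are there at a start; the rules pass over those that are not, and their reading is None.
At some moment in a run one of jar1, jar2, jar3 may be knocked a few centimetres aside while the robot is not near it.
Once in a run the grip may slacken for a moment while it holds something.
It also fails if it takes over 208 s, if anything falls off the work surface, if the arm or the gripper's body presses on something with over 40 N, if the wrist force passes 120 N, or if a joint passes its speed limit or range.

## Working session

There is one attempt and no reset: what is moved stays moved. The work goes in short steps, each a Python script; the robot and the scene stay as the last script left them, time stands still between calls to the robot, and variables do not carry over. Pictures are saved under pics/ and viewed, at most 14 in all, crops included, and the job is handed in when it is done.

```bash
ls; mkdir -p pics; cat > m.py <<'E'
import numpy as np, cv2
from plant import r, gripper_to, inverse_kinematics, vision, models, telemetry
def snap(cam,name=None):
    im=vision.snapshot(cam)
    if name: cv2.imwrite(f'pics/{name}.png',im[:,:,::-1])
    return im
E
python3 - <<'E'
from m import *
for c in ('top','side'):
    snap(c,c+'0'); print(c,vision.get_calibration(c))
    for n in ['jar_shaker','key_left_top','key_mid_top','key_right_top','bar_knob','lever_grip','lever_pivot','fence_face','jar1_mid','creamer_pod','drink_can','black_mug','office_scissors','tea_spoon']:
        print(n,[(np.round(d['at'],3).tolist(),round(d['score'],2)) for d in models.mark_of(n,c)][:5])
print(telemetry.current_t(), r.nose_length)
E
```

```text
pics
top {'fx': 423.2392442814474, 'fy': 423.2392442814474, 'cx': 327.1340132204544, 'cy': 203.45988669690016, 'position': array([0.36773226, 0.08430585, 1.19941162]), 'orientation': array([ 0.07789552, -0.69156902,  0.71421526, -0.07457308])}
jar_shaker [([0.614, -0.128, 0.002], 0.58)]
key_left_top [([0.533, -0.021, 0.059], 0.4)]
key_mid_top [([0.528, -0.058, 0.048], 0.63)]
key_right_top [([0.531, -0.097, 0.061], 0.57), ([0.534, -0.02, 0.062], 0.33)]
bar_knob [([0.546, -0.186, 0.072], 0.67)]
lever_grip [([0.621, -0.116, 0.024], 0.72), ([0.569, -0.296, 0.083], 0.63)]
lever_pivot [([0.568, -0.245, 0.064], 0.42)]
fence_face [([0.674, -0.125, 0.05], 0.56), ([0.621, -0.116, 0.025], 0.2)]
jar1_mid [([0.434, 0.007, 0.034], 0.6), ([0.424, 0.284, -0.002], 0.33)]
creamer_pod [([0.44, -0.274, -0.002], 0.47)]
drink_can [([0.42, 0.285, -0.0], 0.78), ([0.527, -0.096, 0.065], 0.67)]
black_mug [([0.803, -0.049, 0.001], 0.69)]
office_scissors [([0.437, -0.091, 0.034], 0.74), ([0.425, 0.438, -0.003], 0.73), ([0.442, -0.191, 0.035], 0.47)]
tea_spoon [([0.755, -0.271, 0.001], 0.62), ([0.44, -0.094, 0.0
[... 281 characters left out ...]
24, 0.001], 0.62), ([0.628, -0.051, 0.026], 0.36)]
key_left_top [([0.533, -0.019, 0.057], 0.67)]
key_mid_top [([0.532, -0.057, 0.048], 0.4)]
key_right_top [([0.523, -0.098, 0.056], 0.42)]
bar_knob [([0.546, -0.185, 0.071], 0.68)]
lever_grip [([0.57, -0.295, 0.079], 0.65)]
lever_pivot [([0.568, -0.243, 0.069], 0.44), ([0.627, -0.049, 0.025], 0.24)]
fence_face [([0.678, -0.124, 0.051], 0.58)]
jar1_mid [([0.438, 0.009, 0.035], 0.72)]
creamer_pod [([0.435, -0.274, -0.001], 0.46)]
drink_can [([0.418, 0.285, 0.001], 0.65)]
black_mug [([0.805, -0.046, -0.002], 0.75), ([0.612, -0.124, 0.002], 0.61)]
office_scissors [([0.425, 0.436, -0.003], 0.89)]
tea_spoon [([0.75, -0.264, -0.007], 0.64)]
1.5 0.025
```

View pics/top0.png

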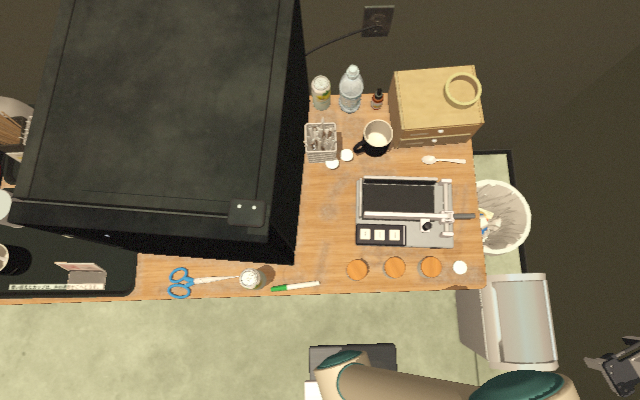

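View pics/side0.png

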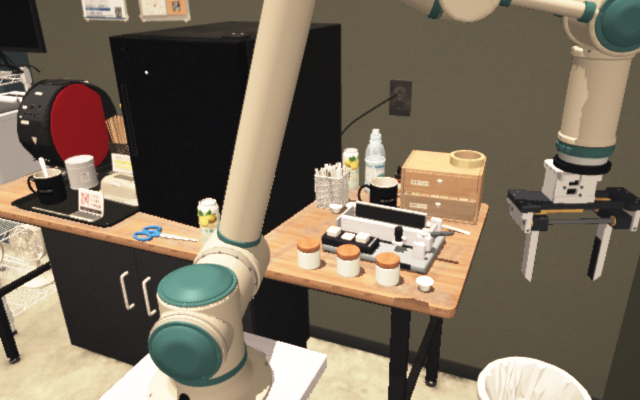

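```bash
python3 - <<'E'
from m import *
for c in ('top','side'):
    snap(c)
    for n in ['jar1_mid','jar2_mid','jar3_mid']:
        print(c,n,[(np.round(d['at'],3).tolist(),round(d['score'],2)) for d in models.mark_of(n,c)], [(np.round(d['at'],3).tolist(),round(d['score'],2)) for d in models.boxes_of(n,c)])
E
```

```text
top jar1_mid [([0.435, 0.01, 0.035], 0.53)] [([0.432, 0.008, 0.064], 0.76)]
top jar2_mid [([0.44, -0.19, 0.032], 0.85)] [([0.439, -0.185, 0.064], 0.82)]
top jar3_mid [([0.436, -0.093, 0.037], 0.81)] [([0.44, -0.091, 0.065], 0.87), ([0.576, -0.181, 0.077], 0.69)]
side jar1_mid [([0.435, 0.008, 0.035], 0.88), ([0.614, -0.124, 0.001], 0.75)] [([0.416, -0.002, 0.047], 0.64)]
side jar2_mid [([0.433, -0.194, 0.032], 0.56)] [([0.415, -0.198, 0.046], 0.79), ([0.777, -0.067, 0.071], 0.34), ([0.567, -0.145, 0.047], 0.18)]
side jar3_mid [([0.439, -0.094, 0.034], 0.61), ([0.534, -0.02, 0.062], 0.53)] [([0.397, 0.276, 0.102], 0.73), ([0.42, -0.101, 0.047], 0.61)]
```

The side and top views both show three jars, at top-view pixels about (357,270), (395,267) and (431,267), with the pod at (460,267). The lever is locked out to the right, near (463,216). Next I'll fit the shaker pose and check it with a rectified crop.

```bash
cat >> m.py <<'E'
from scipy.spatial.transform import Rotation as R
from scipy.optimize import least_squares
def project(cam,P):
    k=vision.get_calibration(cam); q=k['orientation']
    Rw=R.from_quat([q[1],q[2],q[3],q[0]]).as_matrix()
    p=(np.atleast_2d(P)-k['position'])@Rw
    return np.c_[k['fx']*p[:,0]/p[:,2]+k['cx'],k['fy']*p[:,1]/p[:,2]+k['cy']]
def fit(obs):
    # v: yaw,tx,ty,s,kx,ky,knoby
    def S(v):
        yaw,tx,ty,s,kx,ky,kn=v
        L=dict(jar_shaker=(0,0),fence_face=(.062,.010),lever_pivot=(-.05+s,-.118),lever_grip=(-.05+s,-.171),bar_knob=(-.08+s,kn),
         key_left_top=(kx,ky+.04),key_mid_top=(kx,ky),key_right_top=(kx,ky-.04))
        c,d=np.cos(yaw),np.sin(yaw)
        return {n:np.array([tx+c*x-d*y,ty+d*x+c*y]) for n,(x,y) in L.items()}
    f=lambda v:np.concatenate([S(v)[n]-p[:2] for n,p in obs])/.004
    o=least_squares(f,[0,.61,-.12,0,-.08,.06,-.06],loss='soft_l1'); return o.x,o
E
python3 - <<'E'
from m import *
obs=[]
for k in range(3):
  for c in ('top','side'):
    snap(c)
    for n in ['jar_shaker','key_left_top','key_right_top','bar_knob','lever_grip','lever_pivot','fence_face']:
        d=[e for e in models.mark_of(n,c) if e['score']>.35]
        if n=='lever_grip': d=[e for e in d if e['at'][1]<-.25]
        if d: obs.append((n,np.array(d[0]['at'])))
v,o=fit(obs); print(np.round(v,4), np.degrees(v[0])); J=o.jac; print('sd',np.sqrt(np.diag(np.linalg.inv(J.T@J))).round(4))
for n in sorted({n for n,_ in obs}): print(n,np.round(np.median([p for m,p in obs if m==n],axis=0),4))
np.save('v.npy',v)
im=snap('top'); X0,X1,Y0,Y1=.45,.75,-.33,.05
yaw,tx,ty=v[:3]
W=lambda P,z:np.array([[tx+np.cos(yaw)*x-np.sin(yaw)*y,ty+np.sin(yaw)*x+np.cos(yaw)*y,z] for x,y in P])
src=project('top',[[X1,Y1,.024],[X1,Y0,.024],[X0,Y0,.024],[X0,Y1,.024]]).astype(np.float32)
s=2000
dst=np.float32([[0,0],[(Y1-Y0)*s,0],[(Y1-Y0)*s,(X1-X0)*s],[0,(X1-X0)*s]])
H=cv2.getPerspectiveTransform(src,dst)
out=cv2.warpPerspective(im,H,(760,600),flags=cv2.INTER_CUBIC)[:,:,::-1].copy()
def dr(P,z,col):
    q=project('top',W(P,z)).astype(np.float32)[None]; q=cv2.perspectiveTransform(q,H)
    cv2.polylines(out,[q.astype(np.int32)],True,col,1)
dr([(-.115,-.145),(.075,-.145),(.075,.13),(-.115,.13)],.024,(0,255,0))
dr([(.062,-.1),(.062,.117)],.074,(0,0,255))
dr([(-.044+v[3],-.1),(-.044+v[3],.117)],.074,(255,0,0))
cv2.imwrite('pics/rect.png',out)
E
```

```text
[-0.0731  0.6121 -0.1273  0.0163 -0.0867  0.0613 -0.0615] -4.190077872183489
sd [0.0163 0.0014 0.001  0.0027 0.0022 0.0022 0.0025]
bar_knob [ 0.544  -0.1846  0.0713]
fence_face [ 0.6748 -0.1235  0.0518]
jar_shaker [ 6.133e-01 -1.261e-01  6.000e-04]
key_left_top [ 0.5327 -0.0205  0.058 ]
key_right_top [ 0.527  -0.099   0.0611]
lever_grip [ 0.5671 -0.2958  0.0804]
lever_pivot [ 0.5692 -0.242   0.0668]
```

View pics/rect.png

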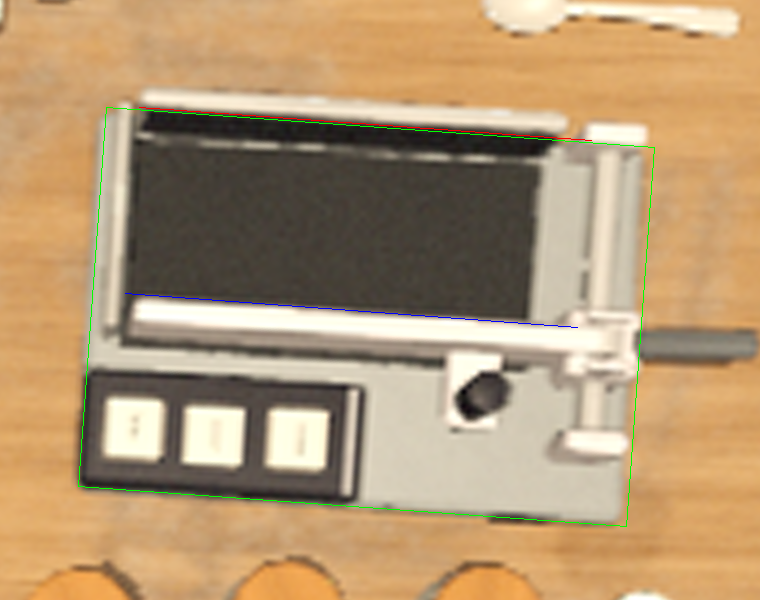

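The overlay matches the deck outline, the fence and the bar, so the fit holds: yaw about -4.2°, bar slide about 16 mm. Starting now with the left key, then the lever, then the bar.

```bash
cat >> m.py <<'E'
try: v=np.load('v.npy')
except OSError: v=None
def w(x,y,z):
    c,d=np.cos(v[0]),np.sin(v[0]); return np.array([v[1]+c*x-d*y,v[2]+d*x+c*y,z])
def inv(p):
    c,d=np.cos(v[0]),np.sin(v[0]); p=np.array(p)[:2]-v[1:3]; return np.array([c*p[0]+d*p[1],-d*p[0]+c*p[1]])
def quat(close):   # tool down, fingers closing along shaker 'x' or 'y'; both half-turns
    for e in (0,np.pi):
        a=v[0]+(np.pi/2 if close=='x' else 0)+e
        q=(R.from_euler('z',a)*R.from_euler('x',np.pi)).as_quat(); yield np.array([q[3],*q[:3]])
def go(P,close):
    j0=np.array(telemetry.current_joints()); best=None
    for q in quat(close):
        j=inverse_kinematics(P,q)
        if j is not None and (best is None or abs(j[5])<abs(best[0][5])): best=(np.array(j),q)
    r.move_to(P,best[1])
def up(P,dz): return np.array(P)+[0,0,dz]
def F(): return np.round(telemetry.current_wrist_force(),1)
def press(ky):
    gripper_to(0.0); T=w(v[4],ky,.059+.025)
    go(up(T,.12),'x'); r.move_l(up(T,.01))
    g=r.move_l(up(T,-.0115),vel=.03,guard=25); print('press',g,telemetry.current_ee_pos(),F())
    r.move_l(up(T,.09))
def grip_pt(q,s,pz=.066,py=-.118,L=.055):
    f=q-.15; return w(-.05+s,py-L*np.sin(f),pz+L*np.cos(f)+.006)
def lever(q0,q1,s,n=7):
    gripper_to(.045); P=grip_pt(q0,s); go(up(P,.08),'x'); r.move_l(P,guard=15)
    gripper_to(.0,f_grip=20); print('lever width',telemetry.current_opening())
    for q in np.linspace(q0,q1,n+1)[1:]:
        r.move_l(grip_pt(q,s),vel=.06); print(round(q,2),F())
    gripper_to(.045); r.move_l(up(telemetry.current_ee_pos(),.08))
E
python3 - <<'E'
from m import *
press(v[5]+.04)
snap('top','a1')
for n in ('key_left_top','key_mid_top'): print([np.round(d['at'],3) for d in models.mark_of(n,'top')][:2])
lever(1.45,-.03,v[3])
snap('top','a2'); print([(np.round(d['at'],3),d['score']) for d in models.mark_of('lever_grip','top')], telemetry.current_t())
E
```

```text
press False [ 0.53292805 -0.01990045  0.07410674] [-2.7  0.6 14.8]
[array([0.434, 0.006, 0.033])]
[]
lever width 0.013530290486337351
1.24 [ 1.3 -0.5 -1.5]
1.03 [ 0.2 -1.8 -1.6]
0.82 [-1.4 -1.3 -1.2]
0.6 [-2.2 -1.9  1.1]
0.39 [-4.4 -1.4  4.1]
0.18 [-2.6 -1.1  5.3]
-0.03 [-0.7  0.   6.3]
[(array([ 0.568, -0.236,  0.118]), 0.63)] 17.95
```

```bash
cat >> m.py <<'E'
def knob(s0,s1,guard=30,vel=.05):
    gripper_to(.05); P=w(-.08+s0,v[6],.079); go(up(P,.08),'y'); r.move_l(P,guard=15)
    gripper_to(0,f_grip=30); print('knob width',telemetry.current_opening(),F())
    g=r.move_l(w(-.08+s1,v[6],.079),vel=vel,guard=guard); e=telemetry.current_ee_pos()
    print('slide',g,'s=',inv(e)[0]+.08,F())
    gripper_to(.05); r.move_l(up(telemetry.current_ee_pos(),.1))
def best(n,c,k=1): return [(np.round(d['at'],3).tolist(),round(d['score'],2)) for d in models.mark_of(n,c)][:k]
E
python3 - <<'E'
from m import *
knob(v[3],-.004,guard=14)
for c in('top','side'):
    snap(c,'b_'+c)
    for n in ('bar_knob','lever_grip','lever_pivot','key_left_top','key_mid_top','key_right_top','jar1_mid','jar2_mid','jar3_mid'): print(c,n,best(n,c,2))
print(telemetry.current_t(), telemetry.current_ee_pos())
a=cv2.imread('pics/b_top.png')[130:300,330:500]; b=cv2.imread('pics/b_side.png')[180:310,280:480]
cv2.imwrite('pics/b.png',np.vstack([cv2.resize(a,(400,400)),]))
cv2.imwrite('pics/b2.png',cv2.resize(b,(600,390)))
E
```

```text
knob width 0.019333059833123514 [0.3 1.6 3.1]
slide True s= 0.0007054468523240709 [1.6 0.1 2.4]
top bar_knob [([0.529, -0.186, 0.075], 0.6)]
top lever_grip []
top lever_pivot [([0.62, -0.189, 0.022], 0.21)]
top key_left_top [([0.533, -0.019, 0.05], 0.5), ([0.675, -0.124, 0.052], 0.31)]
top key_mid_top [([0.529, -0.055, 0.061], 0.6), ([0.63, -0.052, 0.023], 0.29)]
top key_right_top [([0.527, -0.098, 0.062], 0.62), ([0.437, 0.009, 0.032], 0.53)]
top jar1_mid [([0.434, 0.008, 0.032], 0.8), ([0.75, -0.27, 0.002], 0.44)]
top jar2_mid [([0.44, -0.187, 0.032], 0.48)]
top jar3_mid [([0.439, -0.094, 0.034], 0.74), ([0.628, -0.049, 0.024], 0.7)]
side bar_knob [([0.532, -0.182, 0.072], 0.8), ([0.438, -0.092, 0.034], 0.59)]
side lever_grip [([0.556, -0.235, 0.12], 0.5)]
side lever_pivot [([0.554, -0.24, 0.069], 0.63)]
side key_left_top [([0.531, -0.02, 0.048], 0.46)]
side key_mid_top [([0.53, -0.059, 0.059], 0.66)]
side key_right_top [([0.524, -0.099, 0.058], 0.54), ([0.436, -0.193, 0.033], 0.35)]
side jar1_mid [([0.436, 0.008, 0.034], 0.65)]
side jar2_mid [([0.752, -0.264, -0.002], 0.73), ([0.432, -0.193, 0.028], 0.69)]
side jar3_mid [([0.438, -0.092, 0.03], 0.9), ([0.529, -0.184, 0.07], 0.75)]
23.8667 [ 0.52931905 -0.18216014  0.17931753]
```

View pics/b2.png

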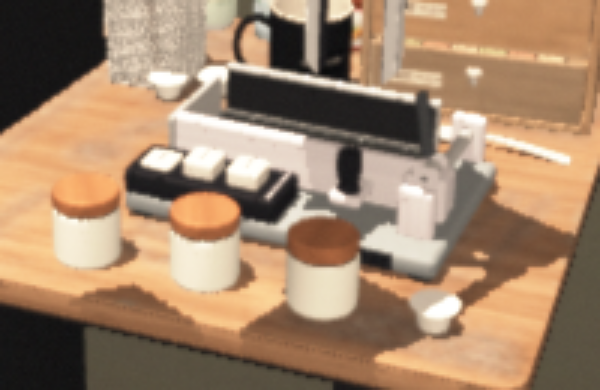

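The crop shows the left key down at (160,160), the bar forward and the lever upright at (425,110). Next is the first jar.

```bash
cat >> m.py <<'E'
def find_jar(n,near,tol=.08):
    ps=[]
    for c in('top','side'):
        snap(c)
        for m in ('jar1_mid','jar2_mid','jar3_mid'):
            ps+=[np.array(d['at']) for d in models.mark_of(m,c) if d['score']>.35 and np.linalg.norm(d['at'][:2]-np.array(near))<tol and abs(d['at'][2]-.031)<.015 and d['at'][0]<.5]
    return np.median(ps,axis=0) if ps else None
H=.040
def pick(n,near):
    p=find_jar(n,near); print(n,p)
    gripper_to(.078); P=np.array([p[0],p[1],H+.006])
    go(up(P,.1),'x'); print('guard',r.move_l(P,guard=12)); gripper_to(0,f_grip=35)
    print('open',telemetry.current_opening()); r.move_l(up(P,.16))
    print('lifted',telemetry.current_opening(),F())
def place(y,x=.009):
    P=w(x,y,.024+H+.006)
    q=telemetry.current_ee_pos(); r.move_l([P[0],P[1],q[2]],vel=.2)
    snap('side'); print('held',telemetry.current_opening(),F(),[best(m,'side',2) for m in('jar1_mid','jar2_mid','jar3_mid')])
    r.move_l(up(P,.012),vel=.12)
    print('touch',r.move_l(up(P,-.006),vel=.03,guard=5),telemetry.current_ee_pos()[2]-P[2])
    gripper_to(.067); r.move_l(up(P,.13))
E
python3 - <<'E'
from m import *
pick('jar1_mid',(.435,.008)); place(.080)
snap('side','c_side'); snap('top','c_top')
print([best('jar1_mid',c,4) for c in('top','side')],telemetry.current_t())
a=cv2.imread('pics/c_top.png')[130:300,330:500]; b=cv2.imread('pics/c_side.png')[150:310,280:480]
cv2.imwrite('pics/c.png',np.hstack([cv2.resize(a,(320,320)),cv2.resize(b,(400,320))]))
E
```

```text
jar1_mid [0.4362  0.0059  0.03425]
guard False
open 0.05535958505320748
lifted 0.05591790108445548 [-0.8  1.1 -1.8]
held 0.05512268254958084 [-0.2  0.8 -2. ] [[([0.626, -0.046, 0.192], 0.72)], [([0.432, -0.192, 0.032], 0.88)], [([0.44, -0.096, 0.031], 0.7), ([0.557, -0.234, 0.12], 0.25)]]
touch True 0.00010456420012995571
[[([0.804, -0.052, 0.001], 0.67)], [([0.628, -0.045, 0.058], 0.85)]] 33.1583
```

View pics/c.png

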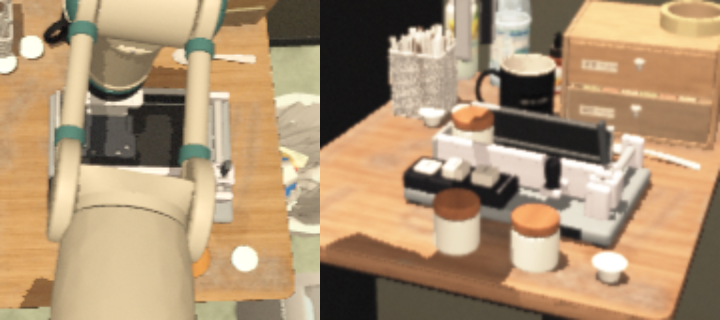

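The first jar stands in bay 1 (side crop, 473,123). Now the second one.

```bash
python3 - <<'E'
from m import *
pick('jar3_mid',(.438,-.093)); place(.010)
snap('side')
print([best(m,'side',3) for m in('jar1_mid','jar2_mid','jar3_mid')],telemetry.current_t())
E
```

```text
jar3_mid NoneTraceback (most recent call last):
  File "<stdin>", line 2, in <module>
  File "m.py", line 72, in pick
    gripper_to(.078); P=np.array([p[0],p[1],H+.006])
                                  ~^^^
TypeError: 'NoneType' object is not subscriptable
```

```bash
python3 - <<'E'
from m import *
for c in('side','top'):
    snap(c,'d_'+c); print(c,[best(m,c,4) for m in('jar1_mid','jar2_mid','jar3_mid')])
a=cv2.imread('pics/d_side.png')[150:310,280:480]
cv2.imwrite('pics/d.png',cv2.resize(a,(600,480)))
E
```

```text
side [[([0.626, -0.043, 0.057], 0.79)], [([0.433, -0.193, 0.03], 0.83)], [([0.439, -0.095, 0.029], 0.93), ([0.526, -0.1, 0.057], 0.55)]]
top [[([0.614, -0.126, 0.004], 0.36)], [([0.436, -0.275, 0.0], 0.62), ([0.44, -0.191, 0.033], 0.58), ([0.62, -0.187, 0.022], 0.5)], [([0.53, -0.185, 0.074], 0.28)]]
```

View pics/d.png

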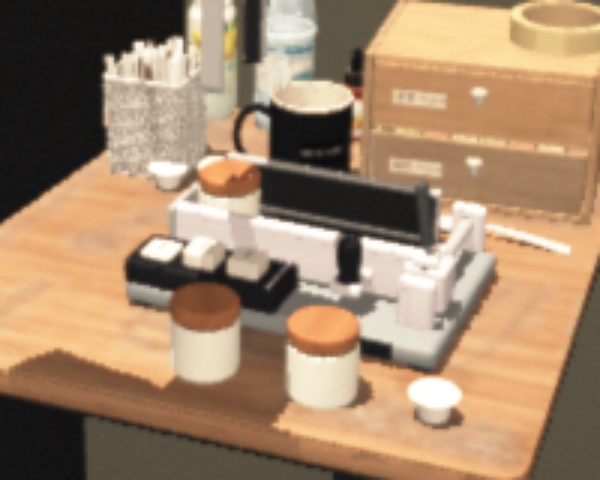

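Nothing has moved: the jar is still at about (0.439, -0.095), and the last call was just a missed detection. I'll add a retry.

```bash
sed -i "s/    p=find_jar(n,near); print(n,p)/    p=next(p for p in (find_jar(n,near) for _ in range(4)) if p is not None); print(n,p)/" m.py
python3 - <<'E'
from m import *
pick('jar3_mid',(.438,-.093)); place(.010)
snap('side')
print([best(m,'side',3) for m in('jar1_mid','jar2_mid','jar3_mid')],telemetry.current_t())
E
```

```text
jar3_mid [ 0.4393 -0.0953  0.0321]
guard False
open 0.055950864702461835
lifted 0.05544867853283306 [-0.4  0.1 -1. ]
held 0.05549186359580246 [ 0.2 -0.3 -1.1] [[([0.618, -0.187, 0.026], 0.73), ([0.626, -0.046, 0.058], 0.59)], [([0.434, -0.19, 0.032], 0.57)], [([0.621, -0.114, 0.19], 0.95)]]
touch True 8.74951849503397e-05
[[([0.627, -0.044, 0.058], 0.83), ([0.53, -0.058, 0.061], 0.53)], [([0.433, -0.188, 0.03], 0.8), ([0.425, 0.434, -0.0], 0.6), ([0.53, -0.018, 0.049], 0.31)], [([0.621, -0.116, 0.056], 0.74), ([0.806, -0.049, -0.004], 0.45)]] 42.85
```

```bash
python3 - <<'E'
from m import *
pick('jar2_mid',(.437,-.190)); place(-.060)
go(w(-.1,-.22,.3),'y')
for c in('top','side'):
    snap(c,'e_'+c); print(c,[best(m,c,3) for m in('jar1_mid','jar2_mid','jar3_mid','creamer_pod','lever_pivot','lever_grip','bar_knob')])
print(telemetry.current_t())
b=cv2.imread('pics/e_side.png')[150:310,280:480];a=cv2.imread('pics/e_top.png')[130:300,330:500]
cv2.imwrite('pics/e.png',np.hstack([cv2.resize(a,(320,320)),cv2.resize(b,(400,320))]))
E
```

```text
jar2_mid [ 0.4326 -0.1917  0.0315]
guard False
open 0.0555728511160468
lifted 0.05582537546578647 [-1.1  0.9 -1.8]
held 0.055595938356092264 [ 0.7  0.3 -1.4] [[([0.626, -0.048, 0.057], 0.66)], [([0.613, -0.185, 0.189], 0.69), ([0.806, -0.047, -0.002], 0.25)], [([0.623, -0.117, 0.054], 0.64)]]
touch True 0.00036078615924642343
top [[([0.629, -0.048, 0.055], 0.9)], [([0.645, -0.162, 0.055], 0.77)], [([0.625, -0.116, 0.057], 0.57)], [], [([0.804, -0.048, -0.001], 0.51), ([0.553, -0.244, 0.067], 0.44)], [([0.75, -0.268, 0.0], 0.75), ([0.553, -0.243, 0.064], 0.68), ([0.554, -0.233, 0.119], 0.62)], [([0.534, -0.188, 0.075], 0.89), ([0.752, -0.27, 0.001], 0.35)]]
side [[([0.628, -0.047, 0.061], 0.61)], [([0.641, -0.168, 0.055], 0.78), ([0.627, -0.049, 0.024], 0.37), ([0.752, -0.265, -0.005], 0.23)], [([0.623, -0.114, 0.054], 0.58), ([0.552, -0.235, 0.12], 0.19), ([0.619, -0.188, 0.025], 0.18)], [([0.434, -0.275, -0.002], 0.45)], [], [([0.622, -0.117, 0.024], 0.69), ([0.556, -0.235, 0.121], 0.61)], [([0.528, -0.181, 0.069], 0.74)]]
53.3
```

View pics/e.png

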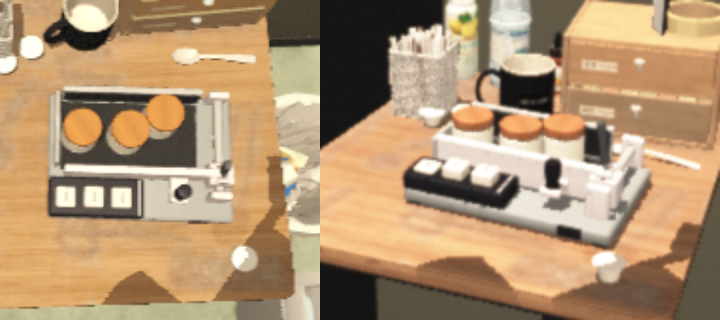

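The third jar was knocked back and left after I placed it: it stands upright at top crop (165,112), touching both the fence and the middle jar. I'll shift the middle jar about 9 mm to the left, then push the bar.

```bash
python3 - <<'E'
from m import *
x,y=inv((.6235,-.1153)); print(x,y, inv((.643,-.165)), inv((.628,-.047)))
gripper_to(.068); P=w(.009,y,.024+H+.006)
go(up(P,.1),'x'); print(r.move_l(P,guard=10,vel=.1), telemetry.current_ee_pos()[2]-P[2]); gripper_to(0,f_grip=30); print(telemetry.current_opening())
r.move_l(up(P,.004)); Q=w(.009,y+.009,P[2]+.004); r.move_l(Q,vel=.05,guard=15); r.move_l(up(Q,-.008),vel=.03,guard=5)
gripper_to(.067); r.move_l(up(Q,.11))
knob(0,.052,guard=22,vel=.03)
go(w(-.1,-.22,.3),'y')
for c in('top','side'):
    snap(c,'f_'+c); print(c,[best(m,c,2) for m in('jar1_mid','jar2_mid','jar3_mid','lever_pivot','lever_grip','bar_knob')])
print(telemetry.current_t())
b=cv2.imread('pics/f_side.png')[150:310,280:480];a=cv2.imread('pics/f_top.png')[130:300,330:500]
cv2.imwrite('pics/f.png',np.hstack([cv2.resize(a,(320,320)),cv2.resize(b,(400,320))]))
E
```

```text
0.01048250773608077 0.012752578070018483 [ 0.03356174 -0.0353898 ] [0.00998011 0.08119882]
False 0.0007078201376493065
0.0556958376887654
knob width 0.019583134956195392 [0.5 1.  2.9]
slide False s= 0.05030195518367021 [-4.1  3.2  6.9]
top [[([0.651, -0.048, 0.057], 0.8)], [([0.649, -0.164, 0.054], 0.74), ([0.578, -0.186, 0.072], 0.59)], [([0.526, -0.057, 0.062], 0.74), ([0.648, -0.107, 0.057], 0.56)], [], [([0.607, -0.239, 0.122], 0.55), ([0.42, 0.286, 0.0], 0.41)], [([0.58, -0.189, 0.072], 0.73)]]
side [[([0.653, -0.047, 0.06], 0.74), ([0.579, -0.183, 0.072], 0.72)], [([0.644, -0.166, 0.054], 0.48)], [], [([0.674, -0.121, 0.052], 0.46), ([0.603, -0.245, 0.068], 0.45)], [([0.61, -0.238, 0.119], 0.48), ([0.626, -0.05, 0.024], 0.41)], [([0.577, -0.189, 0.069], 0.93), ([0.606, -0.238, 0.118], 0.59)]]
66.225
```

View pics/f.png

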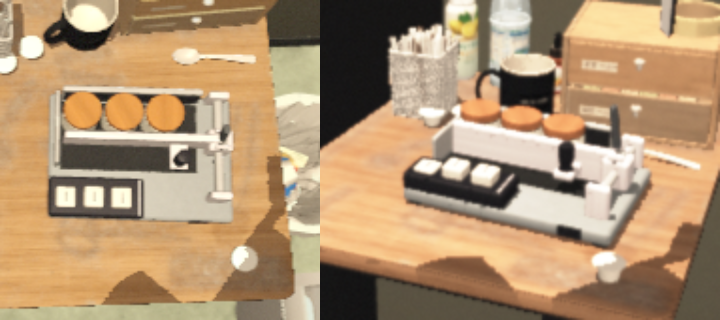

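All three jars are in a row against the fence (top crop y≈112). The bar force was only about the sliding friction, so I'll push on until it meets firm resistance, then lock the lever.

```bash
python3 - <<'E'
from m import *
knob(.0503,.062,guard=16,vel=.02)
s=float(inv(telemetry.current_ee_pos())[0]+.08); print('s',s)
lever(0.0,1.47,min(s,.052),n=8)
go(w(-.1,-.22,.3),'y')
for c in('top','side'):
    snap(c,'g_'+c); print(c,[best(m,c,2) for m in('jar1_mid','jar2_mid','jar3_mid','lever_pivot','lever_grip','bar_knob')])
print(telemetry.current_t())
b=cv2.imread('pics/g_side.png')[150:310,280:480];a=cv2.imread('pics/g_top.png')[130:300,330:500]
cv2.imwrite('pics/g.png',np.hstack([cv2.resize(a,(320,320)),cv2.resize(b,(400,320))]))
E
```

```text
knob width 0.01916659826894672 [-0.6  2.2  3.9]
slide True s= 0.0506841504119173 [-1.  -0.4  3.8]
s 0.04957141714838706
lever width 0.014091471499746997
0.18 [2.1 4.7 2.7]
0.37 [2.7 5.2 3.7]
0.55 [2.7 2.8 5.3]
0.74 [ 1.1 -0.4  6.3]
0.92 [ 0.6 -2.8  6.8]
1.1 [-0.4 -5.3  7.3]
1.29 [-0.5 -8.5  5.8]
1.47 [  0.6 -10.7   5.7]
top [[([0.649, -0.049, 0.057], 0.7)], [([0.648, -0.164, 0.056], 0.87)], [([0.648, -0.107, 0.056], 0.77), ([0.675, -0.125, 0.053], 0.38)], [([0.6, -0.246, 0.068], 0.62), ([0.752, -0.271, 0.0], 0.19)], [([0.421, 0.288, 0.0], 0.62), ([0.606, -0.289, 0.096], 0.5)], [([0.578, -0.188, 0.073], 0.6)]]
side [[([0.65, -0.046, 0.055], 0.83), ([0.613, -0.126, 0.002], 0.17)], [([0.641, -0.168, 0.055], 0.73)], [([0.648, -0.106, 0.057], 0.55), ([0.803, -0.048, -0.002], 0.23)], [([0.6, -0.244, 0.07], 0.6), ([0.42, 0.286, -0.001], 0.52)], [([0.652, -0.046, 0.059], 0.64), ([0.601, -0.293, 0.095], 0.54)], [([0.577, -0.187, 0.068], 0.61), ([0.425, 0.433, -0.002], 0.6)]]
79.35
```

View pics/g.png

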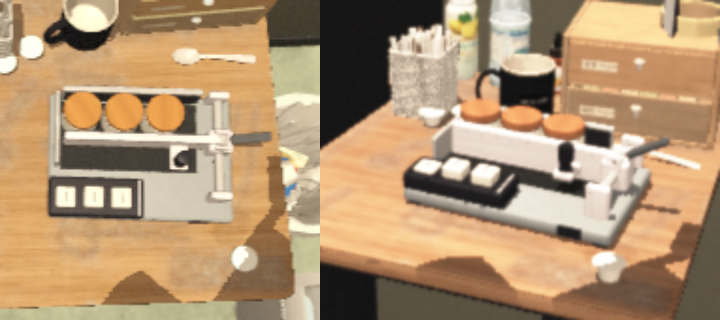

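The lever stopped short: its grip is 96 mm up instead of 81, so it is at about 1.15 rad. I'll press it down from above with closed fingertips.

```bash
python3 - <<'E'
from m import *
gripper_to(0); P=w(-.05+.0497,-.172,.025)
go(up(P,.18),'x'); r.move_l(up(P,.11)); print(r.move_l(up(P,.079),vel=.02,guard=45),telemetry.current_ee_pos()[2]-.025,F())
r.hold(.3); print(F(),telemetry.current_ee_pos()[2]-.025); r.move_l(up(P,.18))
go(w(-.1,-.22,.3),'y')
for c in('top','side'):
    for k in range(2):
        snap(c,'h_'+c); print(c,[best(m,c,2) for m in('jar2_mid','lever_pivot','lever_grip','bar_knob')])
print(telemetry.current_t())
b=cv2.imread('pics/h_side.png')[150:310,280:480];a=cv2.imread('pics/h_top.png')[130:300,330:500]
cv2.imwrite('pics/h.png',np.hstack([cv2.resize(a,(320,320)),cv2.resize(b,(400,320))]))
E
```

```text
False 0.0860411220619258 [-7.2  3.9 28.7]
[-8.6  3.7 29.2] 0.08603496005898323
top [[([0.649, -0.163, 0.055], 0.85), ([0.535, -0.021, 0.047], 0.71)], [([0.602, -0.245, 0.064], 0.42)], [([0.633, -0.049, 0.024], 0.69), ([0.601, -0.299, 0.08], 0.6)], [([0.574, -0.19, 0.075], 0.64)]]
top [[([0.649, -0.163, 0.057], 0.87)], [([0.532, -0.019, 0.049], 0.53), ([0.602, -0.247, 0.066], 0.46)], [([0.599, -0.297, 0.082], 0.6), ([0.754, -0.271, 0.0], 0.46)], [([0.577, -0.189, 0.073], 0.82)]]
side [[([0.644, -0.167, 0.055], 0.77), ([0.531, -0.06, 0.058], 0.22)], [([0.6, -0.246, 0.068], 0.61), ([0.523, -0.097, 0.053], 0.38)], [([0.605, -0.243, 0.068], 0.73), ([0.6, -0.3, 0.08], 0.67)], [([0.581, -0.185, 0.069], 0.56)]]
side [[([0.64, -0.165, 0.055], 0.83), ([0.422, 0.287, 0.001], 0.19)], [([0.438, -0.277, 0.001], 0.64), ([0.6, -0.246, 0.065], 0.53)], [([0.6, -0.297, 0.08], 0.59)], [([0.576, -0.188, 0.07], 0.85), ([0.626, -0.048, 0.024], 0.48)]]
87.1667
```

View pics/h.png

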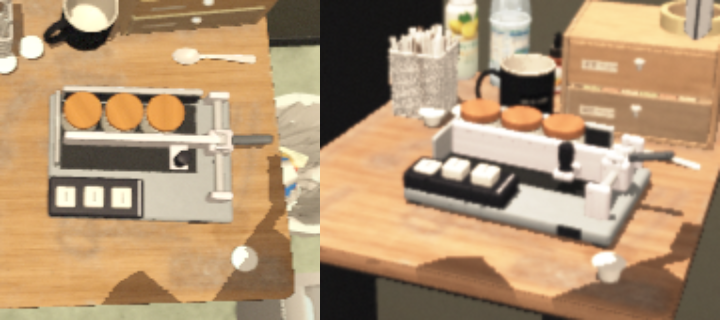

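The grip is now 80 mm up, which is about where locked should be. I'll press once more, harder, to be sure it's at the stop, then press the right key.

```bash
python3 - <<'E'
from m import *
gripper_to(0); P=w(-.05+.0497,-.174,.025)
go(up(P,.16),'x'); r.move_l(up(P,.095)); print(r.move_l(up(P,.068),vel=.02,guard=60),telemetry.current_ee_pos()[2]-.025,F())
r.hold(.3); print(F(),telemetry.current_ee_pos()[2]-.025); r.move_l(up(P,.16))
# pull test: is the bar locked?
gripper_to(.05); K=w(-.0303,v[6],.079); go(up(K,.08),'y'); r.move_l(K,guard=15); gripper_to(0,f_grip=30)
print('pull',r.move_l(w(-.036,v[6],.079),vel=.02,guard=9),inv(telemetry.current_ee_pos())[0]+.08,F())
r.move_l(K,vel=.02); gripper_to(.05); r.move_l(up(K,.1))
go(w(-.1,-.22,.3),'y')
for c in('top','side'):
    for k in range(2):
        snap(c); print(c,[best(m,c,2) for m in('lever_grip','bar_knob')])
print(telemetry.current_t())
E
```

```text
True 0.08744363742297975 [-4.9  5.1 17.2]
[-3.7  3.7 15.7] 0.0875074259442988
pull True 0.04971060379534621 [1.3 0.2 3.1]
top [[([0.602, -0.295, 0.082], 0.71), ([0.425, 0.437, -0.002], 0.25)], [([0.579, -0.187, 0.071], 0.93)]]
top [[([0.6, -0.297, 0.083], 0.65)], [([0.576, -0.189, 0.073], 0.74), ([0.621, -0.19, 0.021], 0.5)]]
side [[([0.604, -0.299, 0.079], 0.68)], [([0.578, -0.185, 0.072], 0.7)]]
side [[([0.6, -0.302, 0.078], 0.66)], [([0.576, -0.185, 0.072], 0.58)]]
98.3667
```

At 60 N the lever doesn't move any further, and the bar resists a pull, so it is locked. Now the right key.

```bash
python3 - <<'E'
from m import *
press(v[5]-.04)
go(w(-.1,-.22,.3),'y')
for c in('top','side'):
    snap(c,'i_'+c); print(c,[(m,best(m,c,2)) for m in('key_left_top','key_mid_top','key_right_top','jar1_mid','jar2_mid','jar3_mid','creamer_pod','drink_can','lever_grip','bar_knob')])
print(telemetry.current_t())
b=cv2.imread('pics/i_side.png')[150:310,280:480];a=cv2.imread('pics/i_top.png')[130:300,330:500]
cv2.imwrite('pics/i.png',np.hstack([cv2.resize(a,(320,320)),cv2.resize(b,(400,320))]))
E
```

```text
press False [ 0.52713845 -0.09970559  0.07410134] [-3.2  0.8 14.7]
top [('key_left_top', [([0.534, -0.018, 0.06], 0.58), ([0.622, -0.189, 0.022], 0.22)]), ('key_mid_top', [([0.529, -0.056, 0.059], 0.66)]), ('key_right_top', [([0.527, -0.096, 0.052], 0.69)]), ('jar1_mid', [([0.425, 0.44, -0.002], 0.68), ([0.651, -0.049, 0.057], 0.59)]), ('jar2_mid', [([0.646, -0.166, 0.054], 0.91), ([0.439, -0.272, 0.001], 0.64)]), ('jar3_mid', [([0.648, -0.105, 0.058], 0.69)]), ('creamer_pod', [([0.438, -0.274, -0.002], 0.46)]), ('drink_can', [([0.42, 0.286, 0.001], 0.56), ([0.647, -0.108, 0.057], 0.32)]), ('lever_grip', [([0.647, -0.108, 0.059], 0.7), ([0.601, -0.298, 0.083], 0.43)]), ('bar_knob', [([0.531, -0.097, 0.049], 0.7), ([0.579, -0.189, 0.073], 0.6)])]
side [('key_left_top', [([0.533, -0.022, 0.06], 0.52)]), ('key_mid_top', [([0.53, -0.06, 0.06], 0.44)]), ('key_right_top', [([0.523, -0.102, 0.046], 0.38)]), ('jar1_mid', [([0.653, -0.048, 0.058], 0.55), ([0.648, -0.108, 0.056], 0.39)]), ('jar2_mid', [([0.642, -0.169, 0.054], 0.61), ([0.438, -0.276, -0.003], 0.57)]), ('jar3_mid', [([0.65, -0.108, 0.053], 0.61), ([0.602, -0.243, 0.066], 0.48)]), ('creamer_pod', [([0.433, -0.278, -0.002], 0.48)]), ('drink_can', [([0.42, 0.287, 0.001], 0.66)]), ('lever_grip', [([0.603, -0.299, 0.084], 0.56)]), ('bar_knob', [([0.579, -0.185, 0.069], 0.74)])]
105.075
```

View pics/i.png

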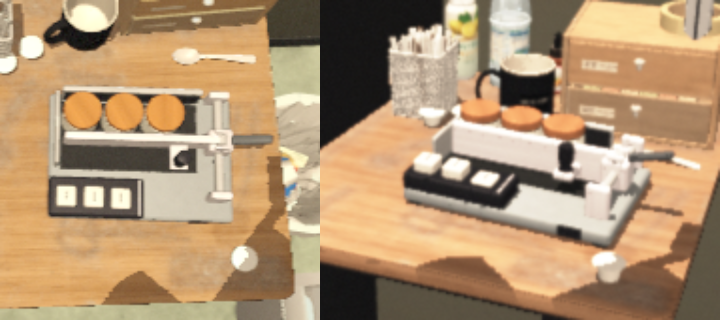

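The right key is down (side crop 485,178), the other two are up, the jars are clamped, the lever is locked and the arm is clear.

```bash
python3 -c "
from m import *
print(r.sign_off())"
```

```text
the job is handed in; nothing more can be done
None
```

The job is handed in: I switched the shaker off, clamped all three jars against the fence, locked the lever and only then pressed the right key; the robot never touched the pod, can, mug, scissors or spoon, and it took about 105 of the 208 s.

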